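Set an aluminium blank in the filing clamp and tighten its ball knob

TASK

Get the bright aluminium blank ready for filing: stand it on the floor of the filing clamp's slot, slide it gently until it is fully home against the brass end stop, let go, then turn the red ball knob clockwise (seen from above) until the rubber-faced jaw holds the blank snugly, with about 20 N, and leave it clamped. The soft blank must not be rammed into the stop or crushed by over-tightening, and the brass blank, the brush and the try square stay where they are.

Things in the scene. Friction and masses are not known exactly. Their poses are not given: they have to be found in the camera images.
- blank: Bright silvery aluminium blank, a plain block standing on its long narrow side: 20 mm wide (its x), 80 mm long (its y), 55 mm high (z), about 0.24 kg. Origin at the centre of its underside. Either way round will do. It starts standing on the bench.
- brass_blank: Yellow brass blank of the same size and stance as the aluminium one (20 x 80 x 55 mm), 0.7 kg; not wanted, leave it. The two may have changed places. Origin at the centre of its underside.
- clamp: Filing clamp bolted to the bench, z up. Grey base plate 260 mm (its x) by 130 mm (its y); origin at the centre of the plate's underside; its top, z = 12 mm, is the slot's floor. A grey housing (x +35 to +115 mm, top z = 46 mm) carries the ball knob on a vertical axis at x = +75, y = 0. The slot runs along y, between a steel fence and the jaw's pad, 28 to 34 mm wide at the start.
- fence_face (a point): Foot of the fence's pressing face at the slot's floor, in the middle of its length: clamp x = -75, y = 0, z = 12 mm, same axes as the clamp. The face looks to +x, is 100 mm long in y and 22 mm high. The blank, clamped and home, lies along y with its origin at x = +10, y = +5, z = 0 mm from here; its upper 33 mm stand clear of fence, jaw and stop, to hold it by.
- stop: Brass end stop, 36 x 14 x 22 mm (x, y, z), closing the slot's +y end (the -y end is open); origin on its face towards the slot, at the slot's floor: clamp x = -65, y = +45, z = 12 mm. Axes as the clamp's: +y points from the slot into the stop. A blank that is home has its origin at y = -40 mm in this frame.
- pad: Black rubber pad on the moving jaw, 60 mm long in y, 21 mm high; origin at the foot of its pressing face (which looks to the clamp's -x), at the slot's floor, mid-length. Turning the ball clockwise moves it to the clamp's -x, towards the fence, 6 mm per radian. Sprung: it gives 1 mm per 10 N and is solid at 45 N. The screw stays where it is left.
- ball_center (a point): Centre of the smooth red ball knob, a 44 mm sphere on a 16 mm vertical stem, 88 mm above the bench; turns about the vertical, 3.3 rad in all (often two grasps). Polished, friction 0.4 to 0.6: slips unless gripped across its middle with 20 N or more. Turns free with 0.18 N m (at rest read with either sign); clamping adds 0.006 N m per N to the free reading; first touch to 20 N is 0.33 rad.
- try_square: Steel try square, 130 mm blade, lying on the bench; leave it. Origin at the middle of its stock, underside.
- brush: Bench brush, 200 mm, lying on the bench; leave it. Origin about its middle, underside.
Mind the look-alikes: they are no part of the job. Several things have the shape of the blank; the one meant has the colours described above.

How it is judged:
On the way, in this order (a step that is already met when the one before it is completed fails the run):
1. the aluminium blank stands on the slot's floor, home against the end stop (y of blank in the frame of stop above -0.0418 m and z of blank in the frame of clamp below 0.0145 m and angle between blank's own z axis and vertical below 0.06 rad and angle between the y axis of blank and the y axis of clamp, either way round below 0.06 rad and x of blank in the frame of clamp between -0.07 and -0.048 m), for 0.2 s.
2. the pad clamps the blank with more than 12 N (contact force between pad and blank above 12 N), for 0.2 s.
At the end, for the whole second after the job is handed in: The aluminium blank stands upright on the slot's floor (underside within 2.5 mm of it, tilt under 0.06 rad), square in the slot (0.06 rad), end face within 1.8 mm of the end stop, side within 3 mm of touching the fence, at rest, and the pad presses on it with 12 to 32 N after the robot has let go (y of blank in the frame of stop above -0.0418 m and z of blank in the frame of clamp below 0.0145 m and angle between blank's own z axis and vertical below 0.06 rad and angle between the y axis of blank and the y axis of clamp, either way round below 0.06 rad and x of blank in the frame of clamp between -0.068 and -0.062 m and contact force between pad and blank between 12 and 32 N and linear speed of blank below 0.02 m/s).
It fails at once if the blank is crushed: the pad presses on it with more than 36 N (contact force between pad and blank above 36 N).
It fails at once if the blank is rammed into the end stop with more than 30 N (contact force between stop and blank above 30 N).
It fails at once if the brass blank is moved more than 25 mm (distance of brass_blank from where it was at the start of the episode above 0.025 m).
It fails at once if the try square or the brush is moved more than 25 mm (distance of any of try_square, brush from where it was at the start of the episode above 0.025 m).
It also fails if it takes over 72 s, if anything falls off the work surface, if the arm or the gripper's body presses on something with over 40 N, if the wrist force passes 120 N, or if a joint passes its speed limit or range.

ROBOT

A 6-joint arm with a two-finger parallel gripper is mounted at the origin on the work surface. World frame = base frame: x ahead of the robot, y to its left, z up, the work surface at z = 0. Lengths are in m, angles in rad, forces in N, time in s.
With the tool pointing down it reaches from about 0.3 to 1 m from the base axis. Payload 5.1 kg.
Tool frame: the origin (TCP) lies on the mounting face of the last link; the fingertips stand 190 mm ahead of it and the grasp point (between the pads) lies 171 mm ahead of it; z points along the fingers, x is the direction in which the jaws open and shut, and the axes are right-handed (so a half turn about z gives the same grasp; the last joint's range is limited). The gripper opens to 95 mm and grips with 3 to 60 N. Pads are 20 mm wide; open, the fingers measure 119 mm over their backs; the gripper's body (75 mm by 180 mm) begins 59 mm behind the grasp point.
Start: joints at [1.123, 0.124, 1.65, -0, 1.367, -0.083], TCP at [0.232, 0.607, 0.405] pointing down, gripper open.
Joint ranges: [-2.61, 2.61], [-1.02, 2.33], [0.03, 2.71], [-1.35, 4.49], [0.32, 2.68], [-2.91, 2.91]. Speed limits (rad/s): [2.57, 2.57, 3.14, 3.14, 3.14, 3.14].

INTERFACE

Orientations are given as a unit quaternion [w, x, y, z].
In Python, from bench import r gives the robot as it stands.
- The arm moves only by the tool jog_arm, never from a script. Its argument "commands" is a list of rows, each a list of 7 numbers: the shift along the tool's x, y, z in m, then the turn, a rotation vector about the tool's x, y, z in degrees, then the opening, from 0 (shut) to 1 (fully open). A call has 1 to 8 rows; each row is the pose to reach, as a shift and turn from the pose commanded when the call began, along the tool's axes at that moment; what a row does not reach only later rows make up. A row lasts 1/8 s, in which the tool goes at most 62.5 mm and 10.7 degrees, less where a joint would pass 70% of its speed; a pose out of reach is approached as far as the arm can. A call with a gripper value outside its range is refused whole. The fingers move at their own pace and stop on an object; the grip force is fixed at half the most. Time passes only in rows, so rows that repeat a pose let the fingers close. It gives the time, the measured TCP pose, the force and the opening at its end, in the units of the state.
- r.observe(): the state, without advancing time (a new reading comes with each control period).
- r.get_image(name): name is "side" or "top"; returns a dict with "pixels" (400x640x3 uint8, red, green, blue), "vertical_fov" (degrees; the focal length in pixels is half the picture's height over the tangent of half this angle, whatever the lens; pixels are square), "cx", "cy" (the principal point, pixels), "xyz" and "orientation" of the camera in the world. Camera axes: x right, y down, z forward; pixel columns grow to the right and rows downward; lengths in m; the calibration is good to about 2 mm. A picture is of the moment at which its call begins. There is no depth.
- r.job_done(): hands the job in, once; it reports no verdict.
Trained networks look in a picture, given as the dict that the camera call returned (one of the last four; its "shot" number tells which), for a name from the list of things; names that differ only in an ending like _2 or _b are one class to them, and where a whole thing is asked for, a point or a joint stands for the part that bears it (a point fixed in the world has none). Each returns a list of dicts, best first, with "p" (0 to 1); they miss things now and then, are a little off and sometimes report something else, mostly with a low value. They report only what shows in the picture. A call takes as long as a camera call. They do not tell look-alikes from the thing itself.
- r.find_in(picture, thing): "location" ([column, row] in pixels, amid what is visible of it).
- r.mark_of(picture, thing): "location" ([column, row] in pixels: a listed point, or the origin of a listed thing).
The state is a dict: "time": time; "qpos": joint angles; "joint_velocities": joint speeds; "joint_efforts": joint torques, N m; "eef_pos": TCP position; "tcp_rot": TCP orientation; "wrist_force": force on the tool from outside, world axes, zero at the start; "torque": the same for the moment, N m; "gripper_width": opening from 0.0 (shut) to 1.0 (fully open).
Only numpy, scipy, OpenCV 4.12 (cv2) and the standard library are available. Lean on these libraries where they do the work, as an engineer would, in place of code of your own. Each camera call takes 0.05 s, during which the arm holds its last target.

## Working session

There is one attempt and no reset: what is moved stays moved. The work goes in short steps, Python scripts to look and compute and a tool call to move; the robot and the scene stay as the last step left them, time stands still between calls to the robot, and variables do not carry over. Pictures are saved under pics/ and viewed, and the job is handed in when it is done.

Besides the shell and the picture viewer there is one more tool, called after ">>>" as name(argument=value, ...) on one line, values as JSON. jog_arm: Moves the arm, as the interface text tells. Its arguments: {"type":"object","properties":{"commands":{"type":"array"}},"required":["commands"]}

```bash
mkdir -p pics; ls
cat > h.py <<'E'
from bench import r
import numpy as np, cv2
from scipy.spatial.transform import Rotation as R
def q2R(q): return R.from_quat([q[1],q[2],q[3],q[0]]).as_matrix()
def ray(p,px):
    H,W=p["pixels"].shape[:2]; f=H/2/np.tan(np.radians(p["vertical_fov"])/2)
    d=np.array([(px[0]-p["cx"])/f,(px[1]-p["cy"])/f,1]); M=q2R(p["orientation"]); d=M@d
    return np.array(p["xyz"]),d/np.linalg.norm(d)
def onz(p,px,z):
    o,d=ray(p,px); return o+d*(z-o[2])/d[2]
def proj(p,X):
    H,W=p["pixels"].shape[:2]; f=H/2/np.tan(np.radians(p["vertical_fov"])/2)
    c=q2R(p["orientation"]).T@(np.array(X)-np.array(p["xyz"])); return np.array([p["cx"]+f*c[0]/c[2],p["cy"]+f*c[1]/c[2]])
def tri(p1,x1,p2,x2):
    o1,d1=ray(p1,x1);o2,d2=ray(p2,x2)
    t=np.linalg.lstsq(np.c_[d1,-d2],o2-o1,rcond=None)[0]
    a=o1+t[0]*d1;b=o2+t[1]*d2; return (a+b)/2,np.linalg.norm(a-b)
def save(p,n): cv2.imwrite("pics/%s.png"%n,p["pixels"][:,:,::-1])
E
python3 - <<'E'
from h import *
np.set_printoptions(precision=4,suppress=True)
P={n:r.get_image(n) for n in("top","side")}
for n,p in P.items():
    save(p,n+"0"); print(n,p["xyz"],p["orientation"],p["vertical_fov"],p["cx"],p["cy"],p["shot"])
    for t in ["blank","brass_blank","clamp","fence_face","stop","pad","ball_center","try_square","brush"]:
        for k,f in (("find",r.find_in),("mark",r.mark_of)):
            try: print(t,k,[(np.round(d["location"],1).tolist(),round(d["p"],2)) for d in f(p,t)][:3])
            except Exception as e: print(t,k,e)
print(r.observe())
E
```

```text
pics
top [0.3582 0.0235 1.2135] [ 0.0654 -0.6957  0.7131 -0.0556] 46.404229713451095 327.1896461616433 195.5389601099529 1
blank find [([442.4, 122.2], 0.88), ([461.4, 195.2], 0.83), ([383.6, 162.7], 0.78)]
blank mark [([432.1, 164.1], 0.9), ([440.1, 125.8], 0.6), ([458.3, 196.5], 0.55)]
brass_blank find [([453.4, 237.9], 0.62)]
brass_blank mark [([450.0, 238.5], 0.88)]
clamp find [([300.6, 202.3], 0.59)]
clamp mark [([301.1, 204.0], 0.56)]
fence_face find [([301.2, 200.1], 0.65)]
fence_face mark [([327.6, 196.0], 0.7)]
stop find []
stop mark [([327.8, 214.8], 0.62)]
pad find [([316.0, 201.5], 0.57)]
pad mark [([318.0, 199.7], 0.4)]
ball_center find [([271.4, 205.1], 0.82)]
ball_center mark [([268.3, 206.5], 0.58)]
try_square find [([195.6, 187.9], 0.67)]
try_square mark [([214.9, 194.1], 0.61)]
brush find [([210.5, 264.7], 0.93)]
brush mark [([214.1, 275.3], 0.7)]
side [0.4719 0.7605 0.5238] [ 0.0396 -0.0515  0.8722 -0.4849] 55.1759298571115 321.0091832332501 196.72053617144044 2
blank find [([342.5, 150.1], 0.79), ([306.6, 158.3], 0.71), ([279.7, 151.7], 0.62)]
blank mark [([298.2,
[... 489 characters left out ...]
8.2], 0.55)]
try_square find [([277.7, 351.8], 0.81), ([354.0, 214.3], 0.52)]
try_square mark [([288.8, 325.4], 0.71), ([326.3, 221.3], 0.5)]
brush find [([408.5, 332.2], 0.7)]
brush mark [([422.0, 331.9], 0.63)]
{'time': 1.9, 'qpos': array([ 1.1234,  0.1238,  1.6503,  0.    ,  1.3675, -0.0826]), 'joint_velocities': array([-0.0004, -0.0001, -0.0019,  0.0016,  0.0007, -0.0013]), 'joint_efforts': array([  0.0005, -41.7572, -36.0213,   0.0775,   0.0429,   0.    ]), 'eef_pos': array([0.2319, 0.6072, 0.4047]), 'tcp_rot': array([-0.    ,  0.8236,  0.5671,  0.    ]), 'wrist_force': array([ 1.3712, -0.359 ,  0.2488]), 'torque': array([-0.0029,  0.0255, -0.0195]), 'gripper_width': 1.0017610201521492}
```

Run:
```python
import cv2
a=cv2.imread("pics/top0.png");cv2.imwrite("pics/top0c.png",cv2.resize(a[100:300,170:490],None,fx=2.5,fy=2.5,interpolation=cv2.INTER_CUBIC))
a=cv2.imread("pics/side0.png");cv2.imwrite("pics/side0c.png",cv2.resize(a[100:300,200:480],None,fx=2.8,fy=2.8,interpolation=cv2.INTER_CUBIC))
```

```text
(no output)
```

View pics/top0.png

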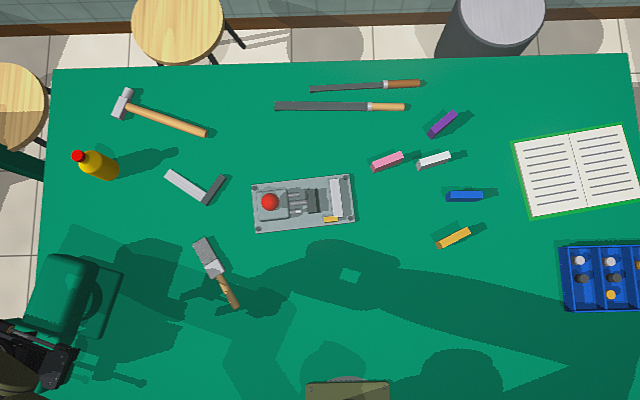

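View pics/top0c.png

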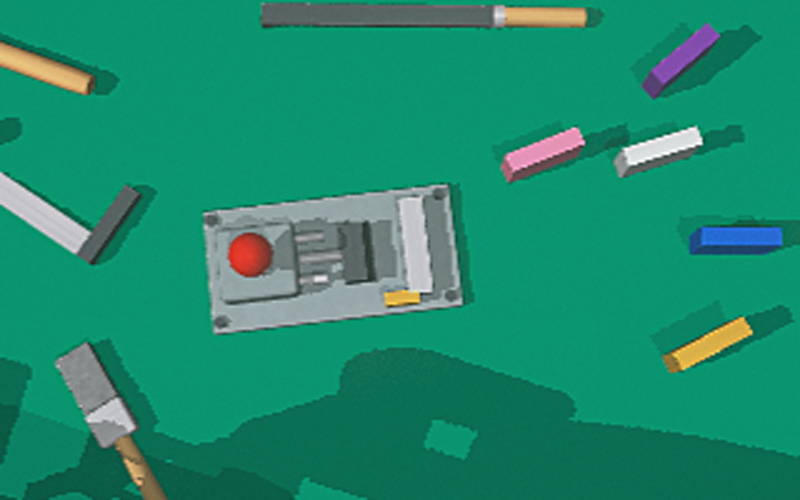

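View pics/side0c.png

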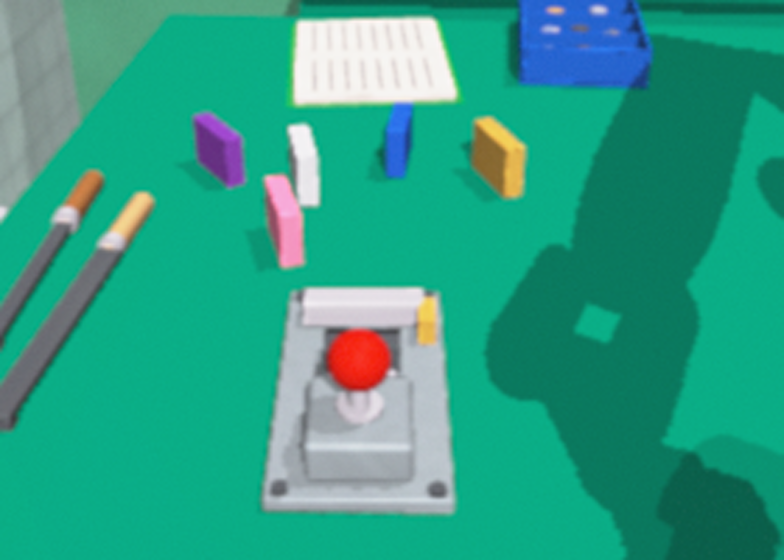

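```bash
cat > fit.py <<'E'
from h import *
from scipy.optimize import minimize
import pickle
S=4
def box(x0,x1,y0,y1,z0,z1): return np.array([[x,y,z] for x in(x0,x1) for y in(y0,y1) for z in(z0,z1)])
def nontable(p):
    hsv=cv2.cvtColor(np.ascontiguousarray(cv2.resize(p["pixels"],None,fx=S,fy=S,interpolation=cv2.INTER_LINEAR)),cv2.COLOR_RGB2HSV)
    h,s=hsv[...,0].astype(int),hsv[...,1].astype(int)
    return ~((h>65)&(h<95)&(s>120))
def rast(p,parts,pose,shape):
    m=np.zeros(shape,np.uint8); c,s=np.cos(pose[2]),np.sin(pose[2])
    for b in parts:
        X=np.c_[c*b[:,0]-s*b[:,1]+pose[0],s*b[:,0]+c*b[:,1]+pose[1],b[:,2]]
        u=np.array([(proj(p,x)+.5)*S-.5 for x in X],np.float32)
        hull=cv2.convexHull(u)[:,0]
        cv2.fillPoly(m,[np.round(hull*16).astype(np.int32)],1,shift=4)
    return m
def fit(views,parts,pose0,pad=14):
    # views: list of (p, allowed mask centre) ; roi by projected silhouette
    data=[]
    for p in views:
        nt=nontable(p); m=rast(p,parts,pose0,nt.shape)
        roi=cv2.dilate(m,np.ones((2*pad*S//2+1,)*2,np.uint8))>0
        # keep connected component overlapping most
        n,l=cv2.connectedComponents((nt&roi).astype(np.uint8)); k=np.bincount(l[(m>0)&nt]).argmax()
        data.append((p,l==k))
    def cost(q):
        c=0
        for p,t in data:
            m=rast(p,parts,q,t.shape)>0
            c+=1-(m&t).sum()/max(1,(m|t).sum())
        return c
    best=None
    q=np.array(pose0,float)
    for sc in (1,.4,.15):
        sim=np.vstack([q]+[q+sc*d for d in ([.012,0,0],[0,.012,0],[0,0,.12])])
        o=minimize(cost,q,method="Nelder-Mead",options=dict(initial_simplex=sim,xatol=1e-5,fatol=1e-6,maxiter=150)); q=o.x
    return q,o.fun,data
BL=[box(-.01,.01,-.04,.04,0,.055)]
def sph(c,r):
    t=np.linspace(0,np.pi,13);a=np.linspace(0,2*np.pi,24)
    return np.array([[c[0]+r*np.sin(i)*np.cos(j),c[1]+r*np.sin(i)*np.sin(j),c[2]+r*np.cos(i)] for i in t for j in a])
CL=[box(-.13,.13,-.065,.065,0,.012),box(.035,.115,-.04,.04,.012,.046),sph((.075,0,.088),.022),box(-.083,-.047,.045,.059,.012,.034),box(-.095,-.075,-.05,.05,.012,.034)]
E
cat > s1.py <<'E'
from fit import *
np.set_printoptions(precision=4,suppress=True)
T=r.get_image("top");Sd=r.get_image("side")
pickle.dump((T,Sd),open("p0.pkl","wb"))
print(q2R(T["orientation"]));print(q2R(Sd["orientation"]))
print("blank",onz(T,(433,160),.03),"clamp",onz(T,(302,204),.01),"ball",onz(T,(269,201.5),.1))
for n,u in (("white",(434,160)),("pink",(387,162)),("blue",(464,196)),("brass",(453,238)),("stop",(331,219)),("ball",(270,202))): print(n,onz(T,u,.05))
E
python3 s1.py
```

```text
[[-0.0233 -0.9851  0.1706]
 [-0.9996  0.0257  0.0118]
 [-0.016  -0.1703 -0.9853]]
[[-0.9915 -0.0515  0.1191]
 [-0.1283  0.5245 -0.8417]
 [-0.0191 -0.8499 -0.5266]]
blank [ 0.6497 -0.2396  0.03  ] clamp [0.5459 0.1041 0.01  ] ball [0.5401 0.178  0.1   ]
white [ 0.6447 -0.2377  0.05  ]
pink [ 0.6427 -0.1176  0.05  ]
blue [ 0.5496 -0.3071  0.05  ]
brass [ 0.4447 -0.2722  0.05  ]
stop [0.4998 0.0292 0.05  ]
ball [0.5469 0.1824 0.05  ]
```

```bash
cat > s2.py <<'E'
from fit import *
np.set_printoptions(precision=4,suppress=True)
T,Sd=pickle.load(open("p0.pkl","rb"))
out={}
for n,parts,p0 in (("blank",BL,(.647,-.24,.31)),("pink",BL,(.645,-.12,.35)),("brass",BL,(.447,-.27,.4)),("clamp",CL,(.547,.104,1.63))):
    for v,nm in (([T],"T"),([Sd],"S"),([T,Sd],"TS")):
        q,f,d=fit(v,parts,p0); print(n,nm,q,round(f,4))
    out[n]=q
    for (p,t),k in zip(d,"TS"):
        m=rast(p,parts,q,t.shape); im=cv2.resize(p["pixels"][:,:,::-1],None,fx=S,fy=S,interpolation=cv2.INTER_CUBIC)
        cs,_=cv2.findContours(m,cv2.RETR_EXTERNAL,cv2.CHAIN_APPROX_NONE); cv2.drawContours(im,cs,-1,(255,0,255),1)
        x,y,w,h=cv2.boundingRect(cs[0]); c=im[max(0,y-30):y+h+30,max(0,x-30):x+w+30]; cv2.imwrite(f"pics/fit_{n}_{k}.png",c[:600,:800])
pickle.dump(out,open("poses.pkl","wb"))
E
python3 s2.py
python3 - <<'E'
import cv2,numpy as np
def pack(names,out):
    ims=[cv2.imread("pics/fit_%s.png"%n) for n in names]
    H=max(i.shape[0] for i in ims); a=np.hstack([cv2.copyMakeBorder(i,0,H-i.shape[0],0,4,0) for i in ims])
    s=min(800/a.shape[1],600/a.shape[0]); cv2.imwrite("pics/"+out,cv2.resize(a,None,fx=s,fy=s))
pack(["clamp_T","clamp_S"],"pk1.png");pack(["blank_T","blank_S","pink_T","brass_T","brass_S"],"pk2.png")
E
```

```text
Traceback (most recent call last):
  File "s2.py", line 7, in <module>
    q,f,d=fit(v,parts,p0); print(n,nm,q,round(f,4))
          ~~~^^^^^^^^^^^^
  File "fit.py", line 36, in fit
    sim=np.vstack([q]+[q+sc*d for d in ([.012,0,0],[0,.012,0],[0,0,.12])])
                         ~~^~
TypeError: can't multiply sequence by non-int of type 'float'
[ WARN:0@0.023] global loadsave.cpp:275 findDecoder imread_('pics/fit_clamp_T.png'): can't open/read file: check file path/integrity
[ WARN:0@0.023] global loadsave.cpp:275 findDecoder imread_('pics/fit_clamp_S.png'): can't open/read file: check file path/integrity
Traceback (most recent call last):
AttributeError: 'NoneType' object has no attribute 'shape'
```

```bash
sed -i 's/q+sc\*d for/q+sc*np.array(d) for/' fit.py; python3 s2.py
cat > pk.py <<'E'
import cv2,numpy as np
def pack(names,out):
    ims=[cv2.imread("pics/fit_%s.png"%n) for n in names]
    H=max(i.shape[0] for i in ims); a=np.hstack([cv2.copyMakeBorder(i,0,H-i.shape[0],0,4,0) for i in ims])
    s=min(800/a.shape[1],600/a.shape[0]); cv2.imwrite("pics/"+out,cv2.resize(a,None,fx=s,fy=s))
E
python3 -c '
from pk import *
pack(["clamp_T","clamp_S"],"pk1.png");pack(["blank_T","blank_S","pink_T","brass_T","brass_S"],"pk2.png")'
```

```text
blank T [ 0.6491 -0.2383  0.2852] 0.0251
blank S [ 0.6486 -0.2397  0.3057] 0.3944
blank TS [ 0.6492 -0.2384  0.2862] 0.4284
pink T [ 0.6493 -0.1186  0.3592] 0.0254
pink S [ 0.649  -0.1184  0.3987] 0.3542
pink TS [ 0.6491 -0.1184  0.3815] 0.4069
brass T [ 0.4469 -0.2758  0.4502] 0.0286
brass S [ 0.4475 -0.2782  0.4829] 0.0533
brass TS [ 0.4471 -0.2759  0.4542] 0.0969
clamp T [0.5492 0.1033 1.6602] 0.0106
clamp S [0.5498 0.1006 1.6631] 0.0237
clamp TS [0.5494 0.1028 1.6619] 0.0474
```

View pics/pk1.png

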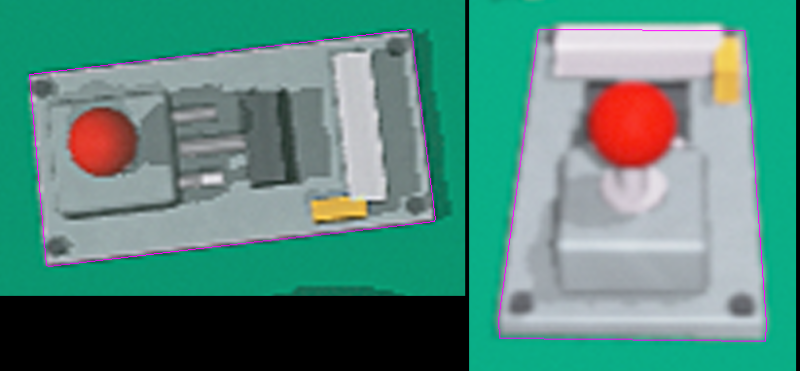

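View pics/pk2.png

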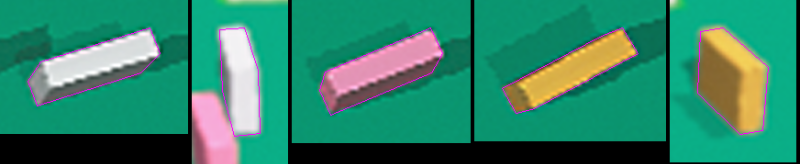

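```bash
cat > g.py <<'E'
from h import *
np.set_printoptions(precision=4,suppress=True)
def st(s=None):
    s=s or r.observe(); M=q2R(s["tcp_rot"]); psi=np.arctan2(M[1,0],M[0,0])
    print("t %.2f tcp"%s["time"],s["eef_pos"],"grasp",s["eef_pos"]+.171*M[:,2],"psi %.4f"%psi,"zax",M[:,2],"F",s["wrist_force"],"T",s["torque"],"w %.3f"%s["gripper_width"],"q",s["qpos"])
    return s,M,psi
def to(x,y,z,psi):
    s,M,p=st(); T=np.array([x,y,z+.171])
    Mt=np.array([[np.cos(psi),np.sin(psi),0],[np.sin(psi),-np.cos(psi),0],[0,0,-1]])
    print("shift mm",1000*M.T@(T-s["eef_pos"]),"rotvec deg",np.degrees(R.from_matrix(M.T@Mt).as_rotvec()))
E
python3 -c '
from g import *
to(.6492,-.2384,.234,.286); to(.6492,-.2384,.12,.286)'
```

```text
t 2.00 tcp [0.2319 0.6072 0.4048] grasp [0.2319 0.6072 0.2338] psi 1.2060 zax [ 0. -0. -1.] F [ 0.4059 -0.4336 -0.0426] T [ 0.0367 -0.0182  0.0266] w 0.997 q [ 1.1234  0.1238  1.6503 -0.      1.3675 -0.0826]
shift mm [-641.0965  691.4962   -0.2341] rotvec deg [ 0.0006 -0.0003 52.7126]
t 2.00 tcp [0.2319 0.6072 0.4048] grasp [0.2319 0.6072 0.2338] psi 1.2060 zax [ 0. -0. -1.] F [ 0.4059 -0.4336 -0.0426] T [ 0.0367 -0.0182  0.0266] w 0.997 q [ 1.1234  0.1238  1.6503 -0.      1.3675 -0.0826]
shift mm [-641.0965  691.4949  113.7659] rotvec deg [ 0.0006 -0.0003 52.7126]
```

>>> jog_arm(commands=[[-0.641,0.691,0,0,0,52.7,0.6],[-0.641,0.691,0,0,0,52.7,0.6],[-0.641,0.691,0,0,0,52.7,0.6],[-0.641,0.691,0,0,0,52.7,0.6],[-0.641,0.691,0,0,0,52.7,0.6],[-0.641,0.691,0,0,0,52.7,0.6],[-0.641,0.691,0,0,0,52.7,0.6],[-0.641,0.691,0,0,0,52.7,0.6]])

```text
time: 3.0
eef_pos: [0.4534, 0.1568, 0.4052]
tcp_rot: [-0.0, 0.99, 0.143, 0.001]
wrist_force: [0.4, 0.8, 0.6]
gripper_width: 0.603
```

```bash
python3 -c '
from g import *
to(.6492,-.2384,.15,.286)'
```

```text
t 3.00 tcp [0.4534 0.1568 0.4052] grasp [0.4537 0.1569 0.2342] psi 0.2863 zax [ 0.0013  0.0004 -1.    ] F [0.424  0.771  0.5831] T [-0.0594  0.0366  0.033 ] w 0.603 q [ 0.221  -0.2655  2.018   0.0001  1.3878 -0.0653]
shift mm [ 76.0702 434.4235  84.3107] rotvec deg [-0.0004 -0.0784  0.0172]
```

>>> jog_arm(commands=[[0.076,0.434,0.084,0,0,0,0.6],[0.076,0.434,0.084,0,0,0,0.6],[0.076,0.434,0.084,0,0,0,0.6],[0.076,0.434,0.084,0,0,0,0.6],[0.076,0.434,0.084,0,0,0,0.6],[0.076,0.434,0.084,0,0,0,0.6],[0.076,0.434,0.084,0,0,0,0.6],[0.076,0.434,0.084,0,0,0,0.6]])

```text
time: 4.0
eef_pos: [0.6489, -0.2394, 0.3189]
tcp_rot: [-0.0, 0.99, 0.141, -0.001]
wrist_force: [-0.4, -0.4, -0.0]
gripper_width: 0.599
```

```bash
python3 -c '
from g import *
to(.6492,-.2384,.044,.286)'
```

```text
t 4.00 tcp [ 0.6489 -0.2394  0.3189] grasp [ 0.6486 -0.2393  0.1479] psi 0.2827 zax [-0.0019  0.0005 -1.    ] F [-0.4408 -0.3557 -0.0141] T [-0.0297  0.0379  0.0383] w 0.599 q [-0.4309  0.2754  1.6233 -0.0003  1.2449 -0.7135]
shift mm [  0.6943  -0.7593 103.9198] rotvec deg [-0.0588  0.0946 -0.1872]
```

>>> jog_arm(commands=[[0.001,0,0.06,0,0,0,0.6],[0.001,0,0.104,0,0,0,0.6],[0.001,0,0.104,0,0,0,0.6],[0.001,0,0.104,0,0,0,0.6]])

```text
time: 4.5
eef_pos: [0.6502, -0.2356, 0.2191]
tcp_rot: [0.001, 0.99, 0.143, 0.001]
wrist_force: [0.4, -0.9, 0.0]
gripper_width: 0.6
```

```bash
python3 -c '
from g import *
to(.6492,-.2384,.044,.286)
T=r.get_image("top");S=r.get_image("side");save(T,"t1");save(S,"s1")
import cv2
a=cv2.resize(T["pixels"][110:210,370:490,::-1],None,fx=3.3,fy=3.3);b=cv2.resize(S["pixels"][100:200,240:360,::-1],None,fx=3.3,fy=3.3)
cv2.imwrite("pics/c1.png",np.hstack([a,b]))'
```

```text
t 4.50 tcp [ 0.6502 -0.2356  0.2191] grasp [ 0.6506 -0.2358  0.0481] psi 0.2868 zax [ 0.0026 -0.0011 -1.    ] F [ 0.3598 -0.9099  0.0058] T [-0.1198  0.043   0.081 ] w 0.600 q [-0.4252  0.3762  1.6786  0.0001  1.084  -0.712 ]
shift mm [-1.7329  2.4302  4.0974] rotvec deg [ 0.1017 -0.1282  0.0435]
```

View pics/c1.png

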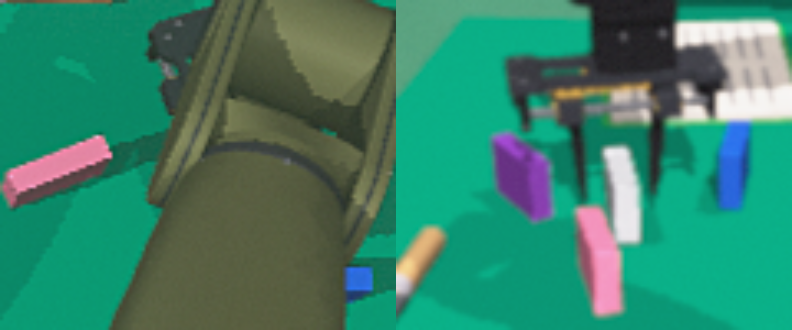

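>>> jog_arm(commands=[[0,0,0,0,0,0,0.6],[0,0,0,0,0,0,0.6],[0,0,0,0,0,0,0.6]])

```text
time: 4.97
eef_pos: [0.6495, -0.2359, 0.2172]
tcp_rot: [0.0, 0.99, 0.143, 0.0]
wrist_force: [1.1, -0.4, -0.2]
gripper_width: 0.597
```

```bash
python3 -c '
from g import *
to(.6492,-.2384,.044,.286)'
```

```text
t 4.97 tcp [ 0.6495 -0.2359  0.2172] grasp [ 0.6496 -0.2359  0.0462] psi 0.2862 zax [ 0.0006 -0.0003 -1.    ] F [ 1.1479 -0.4273 -0.2047] T [-0.0538  0.0426 -0.0248] w 0.597 q [-0.426   0.3778  1.68   -0.0001  1.0832 -0.7122]
shift mm [-1.001   2.3225  2.2477] rotvec deg [ 0.0254 -0.0255  0.0109]
```

>>> jog_arm(commands=[[-0.001,0.0023,0.0022,0,0,0,0.6],[-0.001,0.0023,0.0022,0,0,0,0.6],[-0.001,0.0023,0.0022,0,0,0,0],[-0.001,0.0023,0.0022,0,0,0,0],[-0.001,0.0023,0.0022,0,0,0,0],[-0.001,0.0023,0.0022,0,0,0,0],[-0.001,0.0023,0.0022,0,0,0,0]])

```text
time: 5.85
eef_pos: [0.6492, -0.2383, 0.2146]
tcp_rot: [-0.0, 0.99, 0.143, 0.0]
wrist_force: [0.2, -0.0, 0.8]
gripper_width: 0.208
```

```bash
python3 -c '
from g import *
to(.6492,-.2384,.044,.286)
print("target z high", "");to(.6492,-.2384,.16,.286)'
```

```text
t 5.85 tcp [ 0.6492 -0.2383  0.2146] grasp [ 0.6492 -0.2383  0.0436] psi 0.2862 zax [ 0.0002  0.     -1.    ] F [ 0.2469 -0.0092  0.8081] T [-0.0764 -0.0373 -0.0562] w 0.208 q [-0.4294  0.3821  1.6795  0.0001  1.0799 -0.7157]
shift mm [-0.0054  0.1116 -0.4145] rotvec deg [ 0.0009 -0.0098  0.013 ]
target z high 
t 5.85 tcp [ 0.6492 -0.2383  0.2146] grasp [ 0.6492 -0.2383  0.0436] psi 0.2862 zax [ 0.0002  0.     -1.    ] F [ 0.2469 -0.0092  0.8081] T [-0.0764 -0.0373 -0.0562] w 0.208 q [-0.4294  0.3821  1.6795  0.0001  1.0799 -0.7157]
shift mm [   0.0144    0.1135 -116.4145] rotvec deg [ 0.0009 -0.0098  0.013 ]
```

>>> jog_arm(commands=[[0,0,-0.03,0,0,0,0],[0,0,-0.08,0,0,0,0],[0,0,-0.116,0,0,0,0],[0,0,-0.116,0,0,0,0]])

```text
time: 6.35
eef_pos: [0.6499, -0.2387, 0.3343]
tcp_rot: [0.002, 0.99, 0.143, 0.003]
wrist_force: [-0.3, 0.4, -2.9]
gripper_width: 0.211
```

```bash
cat >> g.py <<'E'
C=np.array([.5493,.1030]);YAW=1.6615
def cw(x,y): # clamp->world
    c,s=np.cos(YAW),np.sin(YAW); return C+np.array([c*x-s*y,s*x+c*y])
def wc(X):
    c,s=np.cos(YAW),np.sin(YAW); d=np.array(X[:2])-C; return np.array([c*d[0]+s*d[1],-s*d[0]+c*d[1]])
E
python3 -c '
from g import *
x,y=cw(-.061,-.010);print(x,y)
to(x,y,.15,YAW)'
```

```text
0.5647842328936844 0.04315654980121764
t 6.35 tcp [ 0.6499 -0.2387  0.3343] grasp [ 0.651  -0.2392  0.1633] psi 0.2863 zax [ 0.0064 -0.0029 -1.    ] F [-0.3239  0.3567 -2.8707] T [-0.1077 -0.0397 -0.026 ] w 0.211 q [-0.4294  0.262   1.6124 -0.      1.2602 -0.7157]
shift mm [  -2.1525 -294.4609   11.9716] rotvec deg [  0.4283  -0.0717 -78.795 ]
```

>>> jog_arm(commands=[[-0.002,-0.294,0.01,0,0,-78.8,0],[-0.002,-0.294,0.01,0,0,-78.8,0],[-0.002,-0.294,0.01,0,0,-78.8,0],[-0.002,-0.294,0.01,0,0,-78.8,0],[-0.002,-0.294,0.01,0,0,-78.8,0],[-0.002,-0.294,0.01,0,0,-78.8,0],[-0.002,-0.294,0.01,0,0,-78.8,0],[-0.002,-0.294,0.01,0,0,-78.8,0]])

```text
time: 7.35
eef_pos: [0.5631, 0.0435, 0.317]
tcp_rot: [-0.002, 0.673, 0.74, -0.002]
wrist_force: [-0.1, -0.3, -3.2]
gripper_width: 0.206
```

```bash
python3 -c '
from g import *
x,y=cw(-.061,-.010)
to(x,y,.15,YAW)'
```

```text
t 7.35 tcp [0.5631 0.0435 0.317 ] grasp [0.5622 0.0435 0.146 ] psi 1.6649 zax [-0.0053  0.0001 -1.    ] F [-0.0907 -0.2958 -3.2153] T [ 0.0651  0.0248 -0.0144] w 0.206 q [-0.018   0.0095  1.9228 -0.      1.2145 -1.6829]
shift mm [-0.4561  1.6213 -4.0137] rotvec deg [-0.2996 -0.0307  0.1921]
```

>>> jog_arm(commands=[[0,0,0.02,0,0,0,0],[0,0,0.05,0,0,0,0],[0,0,0.05,0,0,0,0],[0,0,0.05,0,0,0,0],[0,0,0.05,0,0,0,0],[0,0,0.05,0,0,0,0]])

```text
time: 8.1
eef_pos: [0.5646, 0.0431, 0.2717]
tcp_rot: [0.001, 0.674, 0.738, 0.001]
wrist_force: [-0.5, 0.6, -2.8]
gripper_width: 0.208
```

```bash
python3 -c '
from g import *
x,y=cw(-.061,-.010)
to(x,y,.0565,YAW)
T=r.get_image("top");S=r.get_image("side");save(T,"t2");save(S,"s2")
import cv2
a=cv2.resize(T["pixels"][150:260,230:370,::-1],None,fx=2.8,fy=2.8,interpolation=2);b=cv2.resize(S["pixels"][170:300,270:410,::-1],None,fx=2.8,fy=2.8,interpolation=2)
cv2.imwrite("pics/c2.png",np.hstack([cv2.copyMakeBorder(a,0,56,0,0,0),b]))'
```

```text
t 8.10 tcp [0.5646 0.0431 0.2717] grasp [0.565  0.0431 0.1007] psi 1.6614 zax [ 0.0021 -0.     -1.    ] F [-0.4848  0.5924 -2.8498] T [ 0.0735  0.0339 -0.0039] w 0.208 q [-0.0186  0.0612  1.9523  0.      1.126  -1.6799]
shift mm [ 0.0173  0.0768 44.2135] rotvec deg [ 0.1171  0.0123 -0.0075]
```

View pics/c2.png

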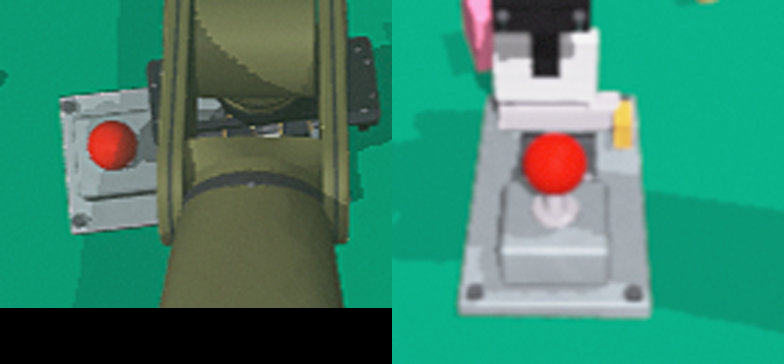

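>>> jog_arm(commands=[[0,0,0.015,0,0,0,0],[0,0,0.03,0,0,0,0],[0,0,0.04,0,0,0,0],[0,0,0.042,0,0,0,0],[0,0,0.042,0,0,0,0],[0,0,0.042,0,0,0,0]])

```text
time: 8.95
eef_pos: [0.5645, 0.0431, 0.2291]
tcp_rot: [0.0, 0.674, 0.738, 0.0]
wrist_force: [-1.0, 0.3, -3.1]
gripper_width: 0.211
```

```bash
python3 -c '
from g import *
x,y=cw(-.061,-.010)
to(x,y,.0556,YAW)'
```

```text
t 8.95 tcp [0.5645 0.0431 0.2291] grasp [0.5647 0.0431 0.0581] psi 1.6615 zax [ 0.0011 -0.     -1.    ] F [-0.9978  0.2502 -3.0949] T [0.0399 0.0175 0.0265] w 0.211 q [-0.0185  0.1162  1.9744 -0.      1.0499 -1.68  ]
shift mm [-0.0089  0.2563  2.5476] rotvec deg [0.0633 0.0078 0.0011]
```

>>> jog_arm(commands=[[0,0,0.0015,0,0,0,0],[0,0,0.0022,0,0,0,0],[0,-0.004,0.0022,0,0,0,0],[0,-0.008,0.0022,0,0,0,0],[0,-0.01,0.0022,0,0,0,0],[0,-0.011,0.0022,0,0,0,0],[0,-0.011,0.0022,0,0,0,0]])

```text
time: 9.82
eef_pos: [0.5532, 0.0421, 0.2265]
tcp_rot: [-0.0, 0.674, 0.738, -0.0]
wrist_force: [0.2, 0.4, -1.1]
gripper_width: 0.206
```

```bash
python3 -c '
from g import *
x,y=cw(-.061,.005)
to(x,y,.0556,YAW)
T=r.get_image("top");S=r.get_image("side");save(T,"t3");save(S,"s3")
import cv2
a=cv2.resize(T["pixels"][150:260,230:370,::-1],None,fx=2.8,fy=2.8,interpolation=2);b=cv2.resize(S["pixels"][170:300,270:410,::-1],None,fx=2.8,fy=2.8,interpolation=2)
cv2.imwrite("pics/c3.png",np.hstack([cv2.copyMakeBorder(a,0,56,0,0,0),b]))'
```

```text
t 9.82 tcp [0.5532 0.0421 0.2265] grasp [0.5532 0.0421 0.0555] psi 1.6615 zax [-0.0001 -0.0001 -1.    ] F [ 0.2446  0.4177 -1.0898] T [-0.0192  0.0657  0.0365] w 0.206 q [-0.0207  0.0965  2.0011 -0.0001  1.0441 -1.6822]
shift mm [-0.0311 -3.4018 -0.0577] rotvec deg [-0.0047  0.0026  0.0006]
```

View pics/c3.png

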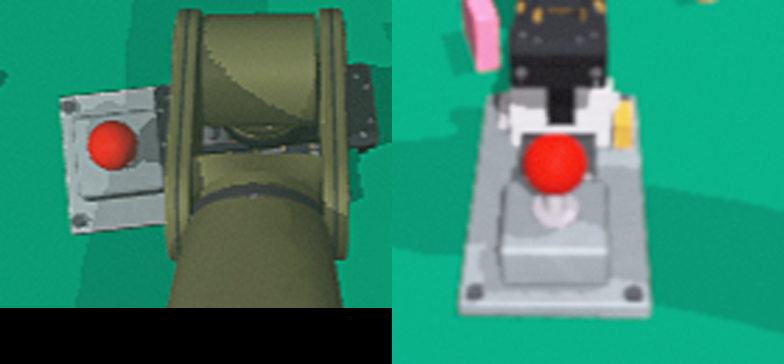

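>>> jog_arm(commands=[[0,-0.0005,0,0,0,0,0],[0,-0.001,0,0,0,0,0],[0,-0.0015,0,0,0,0,0],[0,-0.002,0,0,0,0,0]])

```text
time: 10.42
eef_pos: [0.5514, 0.042, 0.2265]
tcp_rot: [0.0, 0.674, 0.738, 0.0]
wrist_force: [1.6, -1.3, -1.0]
gripper_width: 0.207
```

>>> jog_arm(commands=[[0,-0.0005,0,0,0,0,0],[0,-0.001,0,0,0,0,0]])

```text
time: 10.68
eef_pos: [0.5504, 0.0419, 0.2265]
tcp_rot: [0.0, 0.674, 0.738, 0.0]
wrist_force: [1.1, 0.7, 0.6]
gripper_width: 0.209
```

>>> jog_arm(commands=[[0,-0.0004,0,0,0,0,0],[0,-0.0008,0,0,0,0,0]])

```text
time: 10.92
eef_pos: [0.5496, 0.0418, 0.2266]
tcp_rot: [0.0, 0.674, 0.738, 0.0]
wrist_force: [2.3, 0.6, -0.4]
gripper_width: 0.21
```

>>> jog_arm(commands=[[0,-0.0004,0,0,0,0,0],[0,-0.0008,0,0,0,0,0]])

```text
time: 11.18
eef_pos: [0.5491, 0.0418, 0.2267]
tcp_rot: [0.001, 0.674, 0.738, 0.001]
wrist_force: [4.8, 1.5, -1.6]
gripper_width: 0.208
```

>>> jog_arm(commands=[[0,-0.0004,0,0,0,0,0],[0,-0.0004,0,0,0,0,0]])

```text
time: 11.42
eef_pos: [0.5489, 0.0418, 0.2267]
tcp_rot: [0.001, 0.674, 0.738, 0.001]
wrist_force: [5.8, 0.6, -3.1]
gripper_width: 0.207
```

```bash
python3 -c '
from g import *
s,M,p=st(); print(wc(s["eef_pos"]), wc(s["eef_pos"]+.171*M[:,2]))
'
```

```text
t 11.43 tcp [0.5489 0.0418 0.2267] grasp [0.5495 0.0418 0.0557] psi 1.6615 zax [ 0.0034  0.0002 -1.    ] F [ 5.8439  0.6079 -3.056 ] T [ 0.1986 -1.1506  0.0056] w 0.207 q [-0.0216  0.0864  2.0116  0.0004  1.0402 -1.6833]
[-0.0609  0.0059] [-0.061   0.0053]
```

>>> jog_arm(commands=[[0,0,0,0,0,0,0],[0,0,0,0,0,0,0.5],[0,0,0,0,0,0,0.5],[0,0,0,0,0,0,0.5],[0,0,-0.01,0,0,0,0.5],[0,0,-0.05,0,0,0,0.5],[0,0,-0.1,0,0,0,0.5],[0,0,-0.13,0,0,0,0.5]])

```text
time: 12.42
eef_pos: [0.5486, 0.0417, 0.3603]
tcp_rot: [0.002, 0.674, 0.738, 0.001]
wrist_force: [0.4, 0.1, -0.3]
gripper_width: 0.497
```

```bash
python3 -c '
from g import *
x,y=cw(.075,0); print(x,y)
to(x,y,.17,3.05)'
```

```text
0.5425065485895004 0.1776916930985848
t 12.43 tcp [0.5486 0.0417 0.3603] grasp [0.5493 0.0417 0.1893] psi 1.6615 zax [ 0.0042 -0.0001 -1.    ] F [ 0.3681  0.0891 -0.3036] T [ 0.0524  0.0242 -0.065 ] w 0.497 q [-0.0217 -0.0655  1.9199 -0.      1.2829 -1.6833]
shift mm [136.0034   6.1822  19.2364] rotvec deg [  0.1805   0.189  -79.553 ]
```

>>> jog_arm(commands=[[0.136,0.006,0.02,0,0,-76.7,0.85],[0.136,0.006,0.02,0,0,-76.7,0.85],[0.136,0.006,0.02,0,0,-76.7,0.85],[0.136,0.006,0.02,0,0,-76.7,0.85],[0.136,0.006,0.02,0,0,-76.7,0.85],[0.136,0.006,0.02,0,0,-76.7,0.85],[0.136,0.006,0.02,0,0,-76.7,0.85],[0.136,0.006,0.02,0,0,-76.7,0.85]])

```text
time: 13.42
eef_pos: [0.5419, 0.1777, 0.3371]
tcp_rot: [0.0, 0.071, 0.997, 0.0]
wrist_force: [-0.5, -0.3, -0.1]
gripper_width: 0.846
```

```bash
python3 -c '
from g import *
x,y=cw(.075,0); print(x,y)
to(x,y,.088,3.0)
T=r.get_image("top");S=r.get_image("side");save(T,"t4");save(S,"s4")
import cv2
a=cv2.resize(T["pixels"][150:260,230:370,::-1],None,fx=2.8,fy=2.8,interpolation=2);b=cv2.resize(S["pixels"][170:300,270:410,::-1],None,fx=2.8,fy=2.8,interpolation=2)
cv2.imwrite("pics/c4.png",np.hstack([cv2.copyMakeBorder(a,0,56,0,0,0),b]))'
```

```text
0.5425065485895004 0.1776916930985848
t 13.43 tcp [0.5419 0.1777 0.3371] grasp [0.542  0.1777 0.1661] psi 2.9995 zax [ 0.0006  0.0001 -1.    ] F [-0.4524 -0.2908 -0.1268] T [0.1014 0.1173 0.0274] w 0.846 q [ 0.2227  0.0011  1.8957 -0.      1.2443 -2.7767]
shift mm [-0.5361  0.0674 78.0567] rotvec deg [ 0.0121  0.0323 -0.0306]
```

View pics/c4.png

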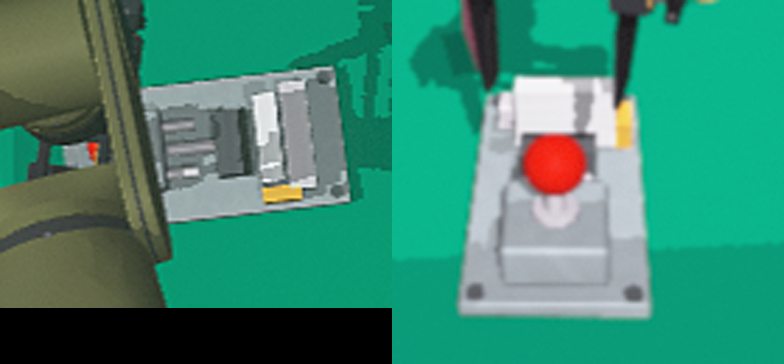

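```bash
python3 -c '
from g import *; import pickle
P=pickle.load(open("p0.pkl","rb"));u=[]
for p in P:
    a=p["pixels"].astype(int); m=(a[...,0]>110)&(a[...,1]<60)&(a[...,2]<60)
    n,l,s,c=cv2.connectedComponentsWithStats(m.astype(np.uint8)); x,y=proj(p,[.5425,.1777,.088]).astype(int)
    k=l[y,x]; m=(l==k); (c,rad)=cv2.minEnclosingCircle(cv2.findNonZero(m.astype(np.uint8))); u.append(s[k,:2]+(s[k,2:4]-1)/2); print(c,rad,s[k],proj(p,[.5425,.1777,.088]))
    u[-1]=np.array(c)
X,e=tri(P[0],u[0],P[1],u[1]);print(X,e,wc(X))
'
```

```text
(319.5, 199.5) 376.6703796386719 [     0      0    640    400 255733] [269.7922 201.297 ]
(327.3171081542969, 227.63229370117188) 11.002510070800781 [317 218  22  21 367] [327.8822 228.8072]
[0.5581 0.0584 0.002 ] 0.0002546500112141133 [-0.0452 -0.0047]
```

```bash
python3 -c '
from g import *; import pickle
P=pickle.load(open("p0.pkl","rb"));u=[]
for p in P:
    a=p["pixels"].astype(int); m=(a[...,0]>90)&(a[...,1]<100)&(a[...,2]<100)&(a[...,0]>1.8*a[...,1])
    n,l,s,c=cv2.connectedComponentsWithStats(m.astype(np.uint8)); t=proj(p,[.5425,.1777,.088])
    k=1+np.argmin(np.linalg.norm(c[1:]-t,axis=1)); u.append(s[k,:2]+(s[k,2:4]-1)/2); print(c[k],u[-1],s[k],t)
X,e=tri(P[0],u[0],P[1],u[1]);print(X,e,wc(X),onz(P[0],u[0],.088),onz(P[1],u[1],.088))
'
```

```text
[269.2716 201.4224] [269.  201.5] [261 193  17  18 232] [269.7922 201.297 ]
[327.6782 227.9728] [328.  228.5] [317 218  23  22 404] [327.8822 228.8072]
[0.5419 0.1794 0.09  ] 0.00033909064751267917 [0.0767 0.0005] [0.542  0.1796 0.088 ] [0.5424 0.1767 0.088 ]
```

>>> jog_arm(commands=[[-0.0005,0,0.04,0,0,0,0.85],[-0.0005,0,0.07,0,0,0,0.85],[-0.0005,0,0.078,0,0,0,0.85],[-0.0005,0,0.078,0,0,0,0.85],[-0.0005,0,0.078,0,0,0,0.85],[-0.0005,0,0.078,0,0,0,0.85]])

```text
time: 14.28
eef_pos: [0.543, 0.1777, 0.2599]
tcp_rot: [0.001, 0.071, 0.997, 0.0]
wrist_force: [-0.2, 0.1, 0.1]
gripper_width: 0.846
```

>>> jog_arm(commands=[[0,0,0,0,0,0,0],[0,0,0,0,0,0,0],[0,0,0,0,0,0,0],[0,0,0,0,0,0,0],[0,0,0,0,0,0,0],[0,0,0,0,0,0,0]])

```text
time: 15.02
eef_pos: [0.5425, 0.1776, 0.2583]
tcp_rot: [0.0, 0.071, 0.998, -0.0]
wrist_force: [0.7, 0.1, -1.1]
gripper_width: 0.45
```

```bash
python3 -c '
from g import *
x,y=cw(.075,0); to(x,y,.088,3.0)'
```

```text
t 15.03 tcp [0.5425 0.1776 0.2583] grasp [0.5426 0.1776 0.0873] psi 3.0003 zax [ 0.0003 -0.0001 -1.    ] F [ 0.7179  0.0772 -1.1497] T [ 0.0393 -0.0504 -0.0287] w 0.450 q [ 0.2224  0.0878  1.9492 -0.0001  1.1043 -2.7778]
shift mm [ 0.0077  0.0924 -0.6802] rotvec deg [-0.0002  0.0199  0.0146]
```

>>> jog_arm(commands=[[0,0,0,0,0,5,0],[0,0,0,0,0,12,0],[0,0,0,0,0,20,0],[0,0,0,0,0,28,0]])

```text
time: 15.52
eef_pos: [0.5425, 0.1776, 0.2583]
tcp_rot: [0.0, 0.312, 0.95, -0.0]
wrist_force: [1.0, -0.4, -0.7]
gripper_width: 0.452
```

```bash
python3 -c '
from g import *
st()'
```

```text
t 15.53 tcp [0.5425 0.1776 0.2583] grasp [0.5425 0.1776 0.0873] psi 2.5076 zax [ 0.0002 -0.0001 -1.    ] F [ 0.9825 -0.4028 -0.6516] T [ 0.139  -0.074   0.1906] w 0.452 q [ 0.2224  0.0878  1.9492 -0.0002  1.1044 -2.2851]
```

>>> jog_arm(commands=[[0,0,0,0,0,8,0],[0,0,0,0,0,16,0],[0,0,0,0,0,24,0],[0,0,0,0,0,32,0],[0,0,0,0,0,40,0]])

```text
time: 16.15
eef_pos: [0.5424, 0.1777, 0.2583]
tcp_rot: [0.0, 0.618, 0.786, 0.0]
wrist_force: [0.7, 0.4, -0.5]
gripper_width: 0.451
```

```bash
cat > look.py <<'E'
from g import *
import sys,cv2
s,M,p=st(); print("turned",3.0003-p)
T=r.get_image("top");S=r.get_image("side");n=sys.argv[1]
a=cv2.resize(T["pixels"][150:260,230:370,::-1],None,fx=2.8,fy=2.8,interpolation=2);b=cv2.resize(S["pixels"][170:300,270:410,::-1],None,fx=2.8,fy=2.8,interpolation=2)
cv2.imwrite("pics/c%s.png"%n,np.hstack([cv2.copyMakeBorder(a,0,56,0,0,0),b]))
s,M,p=st()
E
python3 look.py 5
```

```text
t 16.15 tcp [0.5424 0.1777 0.2583] grasp [0.5425 0.1777 0.0873] psi 1.8094 zax [ 0.0001  0.0001 -1.    ] F [ 0.662   0.3846 -0.5374] T [ 0.1524 -0.1198  0.1483] w 0.451 q [ 0.2225  0.0877  1.9492  0.      1.1045 -1.5869]
turned 1.1908928062544402
t 16.25 tcp [0.5425 0.1776 0.2583] grasp [0.5425 0.1777 0.0873] psi 1.8130 zax [ 0.0001  0.0003 -1.    ] F [ 0.5768  0.0493 -1.1968] T [ 0.1301 -0.1458 -0.2098] w 0.449 q [ 0.2224  0.0878  1.9492  0.0003  1.1045 -1.5908]
```

View pics/c5.png

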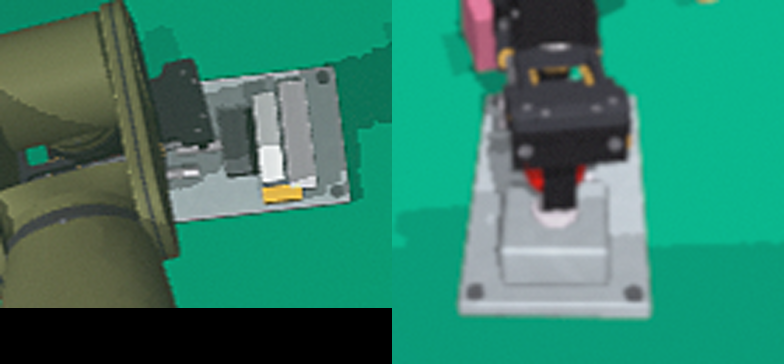

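>>> jog_arm(commands=[[0,0,0,0,0,4,0],[0,0,0,0,0,8,0],[0,0,0,0,0,12,0]])

```text
time: 16.62
eef_pos: [0.5424, 0.1777, 0.2583]
tcp_rot: [0.0, 0.695, 0.719, 0.0]
wrist_force: [1.0, 0.7, -1.7]
gripper_width: 0.448
```

```bash
python3 -c '
from g import *
s,M,p=st();print(3.0003-p)'
```

```text
t 16.62 tcp [0.5424 0.1777 0.2583] grasp [0.5424 0.1777 0.0873] psi 1.6050 zax [ 0.0001  0.0001 -1.    ] F [ 0.9713  0.6508 -1.6946] T [ 0.1067 -0.1093  0.1559] w 0.448 q [ 0.2225  0.0877  1.9493  0.0001  1.1044 -1.3825]
1.3952588882792043
```

>>> jog_arm(commands=[[0,0,0,0,0,3,0],[0,0,0,0,0,6,0]])

```text
time: 16.88
eef_pos: [0.5424, 0.1777, 0.2583]
tcp_rot: [-0.0, 0.731, 0.682, 0.0]
wrist_force: [1.1, 0.4, -0.7]
gripper_width: 0.449
```

```bash
python3 -c '
from g import *
s,M,p=st();print(3.0003-p)'
```

```text
t 16.88 tcp [0.5424 0.1777 0.2583] grasp [0.5425 0.1778 0.0873] psi 1.5009 zax [ 0.0002  0.0002 -1.    ] F [ 1.1159  0.362  -0.6859] T [ 0.2116 -0.1644  0.1465] w 0.449 q [ 0.2226  0.0877  1.9493  0.0001  1.1044 -1.2784]
1.4994233456449524
```

>>> jog_arm(commands=[[0,0,0,0,0,3,0],[0,0,0,0,0,6,0]])

```text
time: 17.12
eef_pos: [0.5424, 0.1777, 0.2583]
tcp_rot: [-0.0, 0.766, 0.643, 0.0]
wrist_force: [1.1, 0.5, -0.5]
gripper_width: 0.45
```

```bash
cat > t.py <<'E'
from g import *
s,M,p=st();print("turned %.3f  Tz %.3f"%(3.0003-p,s["torque"][2]))
E
python3 t.py
```

```text
t 17.12 tcp [0.5424 0.1777 0.2583] grasp [0.5425 0.1778 0.0873] psi 1.3961 zax [ 0.0002  0.0002 -1.    ] F [ 1.0609  0.4569 -0.4573] T [ 0.1623 -0.1081  0.2247] w 0.450 q [ 0.2226  0.0878  1.9493  0.0002  1.1043 -1.1736]
turned 1.604  Tz 0.225
```

>>> jog_arm(commands=[[0,0,0,0,0,3,0],[0,0,0,0,0,6,0]])

```text
time: 17.38
eef_pos: [0.5424, 0.1778, 0.2583]
tcp_rot: [-0.0, 0.799, 0.602, 0.0]
wrist_force: [1.2, 0.7, -0.1]
gripper_width: 0.446
```

```bash
python3 t.py; python3 look.py 6
```

```text
t 17.38 tcp [0.5424 0.1778 0.2583] grasp [0.5425 0.1778 0.0873] psi 1.2915 zax [ 0.0002  0.0002 -1.    ] F [ 1.1978  0.6779 -0.0619] T [ 0.1482 -0.1628  0.1961] w 0.446 q [ 0.2226  0.0877  1.9493  0.0002  1.1043 -1.0689]
turned 1.709  Tz 0.196
t 17.38 tcp [0.5424 0.1778 0.2583] grasp [0.5425 0.1778 0.0873] psi 1.2915 zax [ 0.0002  0.0002 -1.    ] F [ 1.1978  0.6779 -0.0619] T [ 0.1482 -0.1628  0.1961] w 0.446 q [ 0.2226  0.0877  1.9493  0.0002  1.1043 -1.0689]
turned 1.7088098669694831
t 17.48 tcp [0.5424 0.1777 0.2583] grasp [0.5425 0.1778 0.0873] psi 1.2918 zax [ 0.0002  0.0004 -1.    ] F [-0.285   0.7265 -0.8905] T [ 0.1997 -0.1444 -0.0946] w 0.450 q [ 0.2225  0.0877  1.9493  0.0003  1.1043 -1.0694]
```

View pics/c6.png

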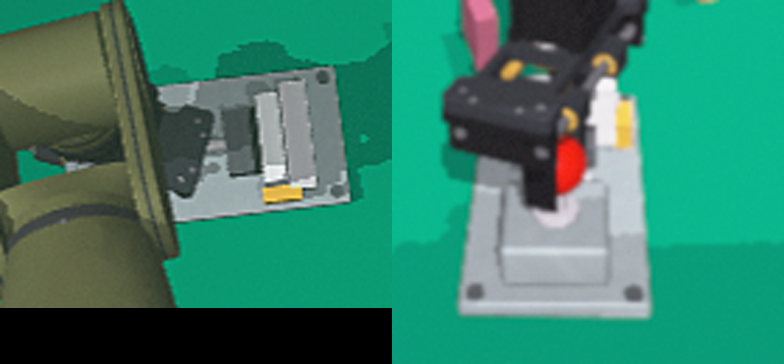

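>>> jog_arm(commands=[[0,0,0,0,0,2,0],[0,0,0,0,0,4,0]])

```text
time: 17.73
eef_pos: [0.5424, 0.1777, 0.2583]
tcp_rot: [-0.0, 0.82, 0.572, 0.0]
wrist_force: [1.1, 2.0, -0.8]
gripper_width: 0.453
```

```bash
python3 t.py
```

```text
t 17.73 tcp [0.5424 0.1777 0.2583] grasp [0.5425 0.1778 0.0873] psi 1.2189 zax [ 0.0002  0.0003 -1.    ] F [ 1.1085  2.0062 -0.847 ] T [ 0.3077 -0.225   0.2182] w 0.453 q [ 0.2225  0.0877  1.9493  0.0003  1.1043 -0.9965]
turned 1.781  Tz 0.218
```

>>> jog_arm(commands=[[0,0,0,0,0,2,0],[0,0,0,0,0,4,0]])

```text
time: 17.98
eef_pos: [0.5424, 0.1777, 0.2583]
tcp_rot: [-0.0, 0.84, 0.543, 0.0]
wrist_force: [1.3, 2.6, -1.3]
gripper_width: 0.451
```

```bash
python3 t.py
```

```text
t 17.98 tcp [0.5424 0.1777 0.2583] grasp [0.5425 0.1778 0.0873] psi 1.1481 zax [ 0.0001  0.0004 -1.    ] F [ 1.3278  2.6179 -1.2821] T [ 0.3875 -0.2041  0.2023] w 0.451 q [ 0.2225  0.0877  1.9493  0.0004  1.1044 -0.9257]
turned 1.852  Tz 0.202
```

>>> jog_arm(commands=[[0,0,0,0,0,2,0],[0,0,0,0,0,4,0]])

```text
time: 18.23
eef_pos: [0.5425, 0.1777, 0.2583]
tcp_rot: [-0.0, 0.858, 0.513, 0.0]
wrist_force: [1.3, 2.7, -1.9]
gripper_width: 0.449
```

```bash
python3 t.py
```

```text
t 18.23 tcp [0.5425 0.1777 0.2583] grasp [0.5425 0.1778 0.0873] psi 1.0780 zax [ 0.0002  0.0004 -1.    ] F [ 1.3197  2.7355 -1.9188] T [ 0.5028 -0.349   0.2163] w 0.449 q [ 0.2225  0.0877  1.9492  0.0003  1.1044 -0.8557]
turned 1.922  Tz 0.216
```

>>> jog_arm(commands=[[0,0,0,0,0,2,0],[0,0,0,0,0,4,0]])

```text
time: 18.48
eef_pos: [0.5425, 0.1777, 0.2584]
tcp_rot: [-0.0, 0.876, 0.483, 0.0]
wrist_force: [2.2, 3.8, -3.5]
gripper_width: 0.448
```

```bash
python3 t.py
```

```text
t 18.48 tcp [0.5425 0.1777 0.2584] grasp [0.5425 0.1778 0.0874] psi 1.0081 zax [ 0.0002  0.0004 -1.    ] F [ 2.2109  3.827  -3.4981] T [ 0.5801 -0.3771  0.1902] w 0.448 q [ 0.2225  0.0877  1.9492  0.0004  1.1044 -0.7858]
turned 1.992  Tz 0.190
```

Run:
```python
from fit import *
from g import cw,wc,st
T=r.get_image("top");S_=r.get_image("side");st()
pickle.dump((T,S_),open("p7.pkl","wb"))
a=cv2.resize(T["pixels"][165:225,290:360,::-1],None,fx=8,fy=8,interpolation=2)
def U(X): return (((proj(T,X)-[290,165])+.5)*8-.5).astype(int)
def poly(x0,x1,y0,y1,z,col):
    pts=[U([*cw(x,y),z]) for x,y in((x0,y0),(x1,y0),(x1,y1),(x0,y1))]; cv2.polylines(a,[np.array(pts)],True,col,1)
poly(-.095,-.075,-.05,.05,.034,(255,0,0)); poly(-.083,-.047,.045,.059,.034,(255,0,255)); poly(-.075,-.055,-.035,.045,.067,(0,0,255))
cv2.imwrite("pics/c7.png",a)
```

```text
t 18.57 tcp [0.5424 0.1777 0.2583] grasp [0.5425 0.1778 0.0873] psi 1.0091 zax [ 0.0001  0.0005 -1.    ] F [ 1.8468  3.6503 -2.5648] T [ 0.5329 -0.3776 -0.0589] w 0.450 q [ 0.2224  0.0878  1.9493  0.0005  1.1043 -0.7868]
```

View pics/c7.png

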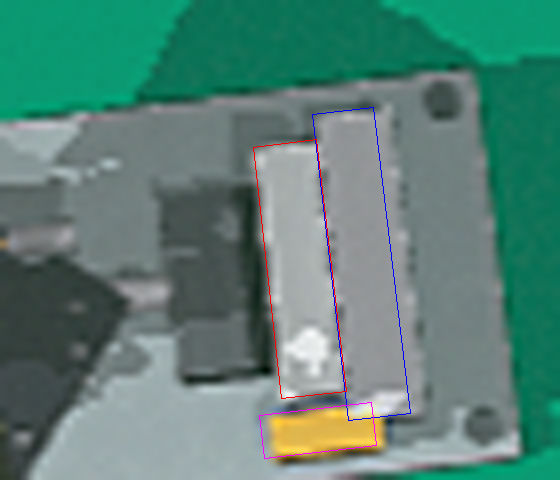

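Run:
```python
from fit import *
from g import cw,wc
P0=pickle.load(open("p0.pkl","rb"))
T,S_=pickle.load(open("p7.pkl","rb"))
a=T["pixels"]
for r_ in (184,190,196,202,208): print(r_,[int(v) for v in a[r_,316:346].mean(-1)])
# unwarp slot top plane z=.067 in clamp frame and z=.034
def unwarp(p,z,n):
    H=np.zeros((480,640,3),np.uint8); ys,xs=np.mgrid[0:480,0:640]
    X=-.105+xs/640*.085; Y=.065-(ys/480)*.13
    m=np.zeros((480,640,2),np.float32)
    for i in range(0,480):
        for j in range(0,640):
            pass
    c=[(-.105,.065),(-.02,.065),(-.02,-.065),(-.105,-.065)]
    src=np.array([proj(p,[*cw(*q),z]) for q in c],np.float32); dst=np.array([[0,0],[425,0],[425,650],[0,650]],np.float32)
    M=cv2.getPerspectiveTransform(src,dst); return cv2.warpPerspective(p["pixels"][:,:,::-1],M,(425,650),flags=cv2.INTER_CUBIC)
A=unwarp(T,.067,0);B=unwarp(T,.034,0)
for im in (A,B):
    for k in range(0,425,25): cv2.line(im,(k,0),(k,8 if k%50 else 16),(0,0,255),1)
cv2.imwrite("pics/c8.png",cv2.resize(np.hstack([A[:600],B[:600]])[:, :],(800,565)))
```

```text
184 [122, 121, 116, 99, 97, 134, 189, 173, 172, 172, 172, 172, 176, 176, 149, 151, 147, 146, 148, 146, 150, 153, 149, 137, 119, 121, 122, 122, 123, 124]
190 [75, 78, 75, 61, 45, 36, 109, 180, 171, 169, 169, 172, 172, 171, 151, 152, 151, 148, 147, 149, 149, 149, 154, 137, 99, 125, 126, 123, 122, 124]
196 [77, 80, 79, 70, 46, 44, 59, 125, 177, 170, 170, 173, 174, 175, 159, 113, 153, 152, 147, 149, 147, 150, 150, 155, 146, 95, 124, 123, 124, 122]
202 [76, 78, 76, 81, 72, 42, 39, 126, 205, 171, 167, 169, 173, 174, 178, 186, 172, 150, 149, 149, 150, 150, 152, 149, 162, 169, 121, 123, 122, 125]
208 [97, 98, 97, 105, 98, 72, 49, 45, 108, 207, 239, 229, 229, 232, 226, 154, 132, 158, 150, 149, 150, 147, 149, 150, 152, 146, 128, 124, 126, 125]
```

View pics/c8.png

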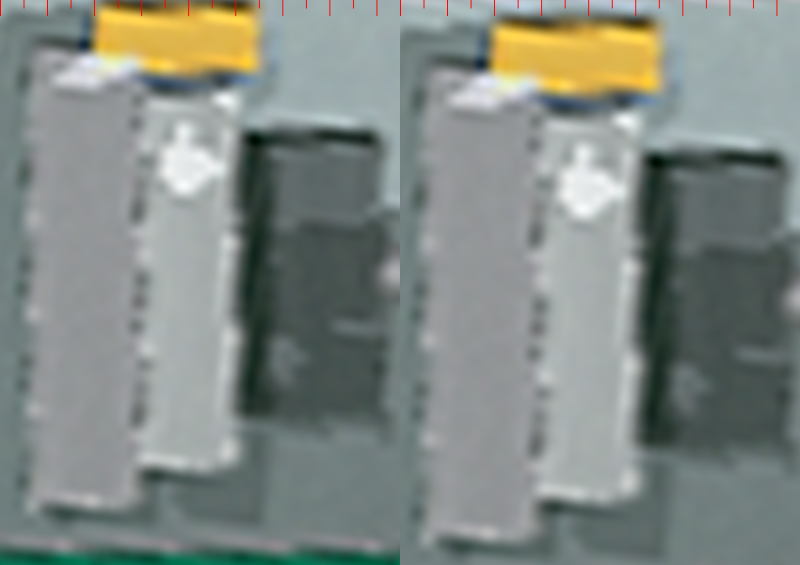

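>>> jog_arm(commands=[[0,0,0,0,0,2,0],[0,0,0,0,0,4,0]])

```text
time: 18.82
eef_pos: [0.5425, 0.1777, 0.2584]
tcp_rot: [-0.0, 0.892, 0.452, 0.0]
wrist_force: [2.2, 3.9, -3.0]
gripper_width: 0.451
```

```bash
python3 t.py
```

```text
t 18.82 tcp [0.5425 0.1777 0.2584] grasp [0.5425 0.1778 0.0874] psi 0.9385 zax [ 0.0003  0.0003 -1.    ] F [ 2.2355  3.9297 -2.9753] T [ 0.7444 -0.4591  0.2102] w 0.451 q [ 0.2225  0.0877  1.9492  0.0003  1.1043 -0.7161]
turned 2.062  Tz 0.210
```

>>> jog_arm(commands=[[0,0,0,0,0,2,0],[0,0,0,0,0,4,0]])

```text
time: 19.08
eef_pos: [0.5424, 0.1777, 0.2583]
tcp_rot: [-0.0, 0.907, 0.421, 0.0]
wrist_force: [1.9, 4.6, -3.0]
gripper_width: 0.447
```

```bash
python3 t.py
```

```text
t 19.07 tcp [0.5424 0.1777 0.2583] grasp [0.5425 0.1778 0.0873] psi 0.8687 zax [ 0.0002  0.0003 -1.    ] F [ 1.946   4.5501 -2.9818] T [ 0.7404 -0.437   0.2829] w 0.447 q [ 0.2225  0.0877  1.9492  0.0003  1.1043 -0.6463]
turned 2.132  Tz 0.283
```

>>> jog_arm(commands=[[0,0,0,0,0,2,0],[0,0,0,0,0,4,0]])

```text
time: 19.32
eef_pos: [0.5424, 0.1777, 0.2584]
tcp_rot: [-0.0, 0.921, 0.389, 0.0]
wrist_force: [3.2, 3.9, -3.2]
gripper_width: 0.452
```

```bash
python3 t.py
```

```text
t 19.32 tcp [0.5424 0.1777 0.2584] grasp [0.5425 0.1778 0.0874] psi 0.7990 zax [ 0.0003  0.0003 -1.    ] F [ 3.1672  3.8971 -3.2039] T [ 0.782  -0.4344  0.3039] w 0.452 q [ 0.2225  0.0877  1.9492  0.0002  1.1043 -0.5766]
turned 2.201  Tz 0.304
```

>>> jog_arm(commands=[[0,0,0,0,0,1.2,0]])

```text
time: 19.45
eef_pos: [0.5425, 0.1777, 0.2584]
tcp_rot: [-0.0, 0.925, 0.379, 0.0]
wrist_force: [3.6, 4.3, -3.2]
gripper_width: 0.451
```

```bash
python3 t.py
```

```text
t 19.45 tcp [0.5425 0.1777 0.2584] grasp [0.5425 0.1778 0.0874] psi 0.7784 zax [ 0.0003  0.0003 -1.    ] F [ 3.5585  4.2782 -3.1744] T [ 0.7243 -0.512   0.2292] w 0.451 q [ 0.2225  0.0877  1.9492  0.0002  1.1043 -0.556 ]
turned 2.222  Tz 0.229
```

>>> jog_arm(commands=[[0,0,0,0,0,1.2,0]])

```text
time: 19.58
eef_pos: [0.5425, 0.1777, 0.2583]
tcp_rot: [-0.0, 0.929, 0.37, 0.0]
wrist_force: [3.1, 4.4, -3.5]
gripper_width: 0.453
```

```bash
python3 t.py
```

```text
t 19.57 tcp [0.5425 0.1777 0.2583] grasp [0.5425 0.1778 0.0873] psi 0.7575 zax [ 0.0003  0.0003 -1.    ] F [ 3.1108  4.3807 -3.5154] T [ 0.7407 -0.4862  0.2603] w 0.453 q [ 0.2225  0.0878  1.9492  0.0002  1.1043 -0.5351]
turned 2.243  Tz 0.260
```

>>> jog_arm(commands=[[0,0,0,0,0,1.5,0]])

```text
time: 19.7
eef_pos: [0.5424, 0.1777, 0.2584]
tcp_rot: [-0.0, 0.934, 0.358, 0.0]
wrist_force: [2.5, 5.0, -3.3]
gripper_width: 0.452
```

```bash
python3 t.py
```

```text
t 19.70 tcp [0.5424 0.1777 0.2584] grasp [0.5425 0.1778 0.0874] psi 0.7313 zax [ 0.0003  0.0003 -1.    ] F [ 2.4705  4.9962 -3.2974] T [ 0.7592 -0.4804  0.2591] w 0.452 q [ 0.2226  0.0877  1.9492  0.0003  1.1043 -0.5089]
turned 2.269  Tz 0.259
```

>>> jog_arm(commands=[[0,0,0,0,0,1.5,0]])

```text
time: 19.82
eef_pos: [0.5424, 0.1778, 0.2583]
tcp_rot: [-0.0, 0.938, 0.345, 0.0]
wrist_force: [2.9, 3.9, -3.8]
gripper_width: 0.453
```

```bash
python3 t.py
```

```text
t 19.82 tcp [0.5424 0.1778 0.2583] grasp [0.5425 0.1778 0.0873] psi 0.7052 zax [ 0.0003  0.0003 -1.    ] F [ 2.9242  3.9105 -3.835 ] T [ 0.7713 -0.4811  0.2806] w 0.453 q [ 0.2226  0.0877  1.9492  0.0002  1.1042 -0.4827]
turned 2.295  Tz 0.281
```

>>> jog_arm(commands=[[0,0,0,0,0,1.2,0]])

```text
time: 19.95
eef_pos: [0.5425, 0.1777, 0.2584]
tcp_rot: [-0.0, 0.942, 0.336, 0.0]
wrist_force: [3.0, 5.0, -3.5]
gripper_width: 0.448
```

```bash
python3 t.py
```

```text
t 19.95 tcp [0.5425 0.1777 0.2584] grasp [0.5425 0.1778 0.0874] psi 0.6843 zax [ 0.0004  0.0003 -1.    ] F [ 2.9759  5.017  -3.4726] T [ 0.714  -0.4361  0.3163] w 0.448 q [ 0.2226  0.0877  1.9492  0.0002  1.1043 -0.4619]
turned 2.316  Tz 0.316
```

>>> jog_arm(commands=[[0,0,0,0,0,0.8,0]])

```text
time: 20.08
eef_pos: [0.5425, 0.1777, 0.2584]
tcp_rot: [-0.0, 0.944, 0.329, 0.0]
wrist_force: [2.5, 4.9, -3.8]
gripper_width: 0.452
```

```bash
python3 t.py
```

```text
t 20.07 tcp [0.5425 0.1777 0.2584] grasp [0.5426 0.1778 0.0874] psi 0.6706 zax [ 0.0004  0.0003 -1.    ] F [ 2.4688  4.8778 -3.7826] T [ 0.7354 -0.4271  0.2602] w 0.452 q [ 0.2226  0.0877  1.9492  0.0002  1.1042 -0.4482]
turned 2.330  Tz 0.260
```

>>> jog_arm(commands=[[0,0,0,0,0,0,0],[0,0,0,0,0,0,0.85],[0,0,0,0,0,0,0.85],[0,0,0,0,0,0,0.85],[0,0,0,0,0,0,0.85],[0,0,-0.03,0,0,0,0.85],[0,0,-0.09,0,0,0,0.85],[0,0,-0.14,0,0,0,0.85]])

```text
time: 21.08
eef_pos: [0.5423, 0.1775, 0.4004]
tcp_rot: [0.0, 0.944, 0.33, 0.0]
wrist_force: [1.1, 0.4, -0.5]
gripper_width: 0.846
```

```bash
python3 t.py; python3 -c '
from g import *
to(.40,.40,.30,.67)'
```

```text
t 21.07 tcp [0.5423 0.1775 0.4004] grasp [0.5424 0.1775 0.2294] psi 0.6717 zax [ 0.0005 -0.0001 -1.    ] F [ 1.1421  0.3722 -0.4875] T [-0.0917 -0.0151 -0.0064] w 0.846 q [ 0.2223 -0.0481  1.8346 -0.0002  1.3546 -0.4494]
turned 2.329  Tz -0.006
t 21.07 tcp [0.5423 0.1775 0.4004] grasp [0.5424 0.1775 0.2294] psi 0.6717 zax [ 0.0005 -0.0001 -1.    ] F [ 1.1421  0.3722 -0.4875] T [-0.0917 -0.0151 -0.0064] w 0.846 q [ 0.2223 -0.0481  1.8346 -0.0002  1.3546 -0.4494]
shift mm [  27.0797 -262.7059  -70.7342] rotvec deg [ 0.024  -0.0201  0.0976]
```

Move clear so both cameras can see the clamp.

>>> jog_arm(commands=[[0.027,-0.262,-0.06,0,0,0,0.85],[0.027,-0.262,-0.06,0,0,0,0.85],[0.027,-0.262,-0.06,0,0,0,0.85],[0.027,-0.262,-0.06,0,0,0,0.85],[0.027,-0.262,-0.06,0,0,0,0.85],[0.027,-0.262,-0.06,0,0,0,0.85],[0.027,-0.262,-0.06,0,0,0,0.85]])

```text
time: 21.95
eef_pos: [0.4012, 0.3985, 0.4575]
tcp_rot: [0.001, 0.944, 0.329, -0.001]
wrist_force: [-0.3, -0.8, -0.2]
gripper_width: 0.848
```

```bash
cat > s9.py <<'E'
from fit import *
from g import cw,st
T=r.get_image("top");S_=r.get_image("side");st()
pickle.dump((T,S_),open("p9.pkl","wb"))
def unwarp(p,z):
    c=[(-.105,.065),(-.02,.065),(-.02,-.065),(-.105,-.065)]
    src=np.array([proj(p,[*cw(*q),z]) for q in c],np.float32); dst=np.array([[0,0],[340,0],[340,520],[0,520]],np.float32)
    return cv2.warpPerspective(p["pixels"][:,:,::-1],cv2.getPerspectiveTransform(src,dst),(340,520),flags=cv2.INTER_CUBIC)
A=unwarp(T,.067)
for k in range(0,340,20): cv2.line(A,(k,0),(k,8),(0,0,255),1)
b=cv2.resize(S_["pixels"][170:300,270:410,::-1],None,fx=3.2,fy=3.2,interpolation=2)
cv2.imwrite("pics/c9.png",np.hstack([A,cv2.copyMakeBorder(b,0,520-b.shape[0],0,0,0)]))
save(T,"t9")
E
python3 s9.py
```

```text
t 22.05 tcp [0.4014 0.3983 0.4575] grasp [0.4013 0.3981 0.2865] psi 0.6696 zax [-0.0008 -0.0011 -1.    ] F [ 0.2594 -0.3151 -0.0081] T [-0.0658  0.0408  0.0298] w 0.848 q [ 0.6866 -0.0904  1.7789 -0.0004  1.4544  0.017 ]
```

View pics/c9.png

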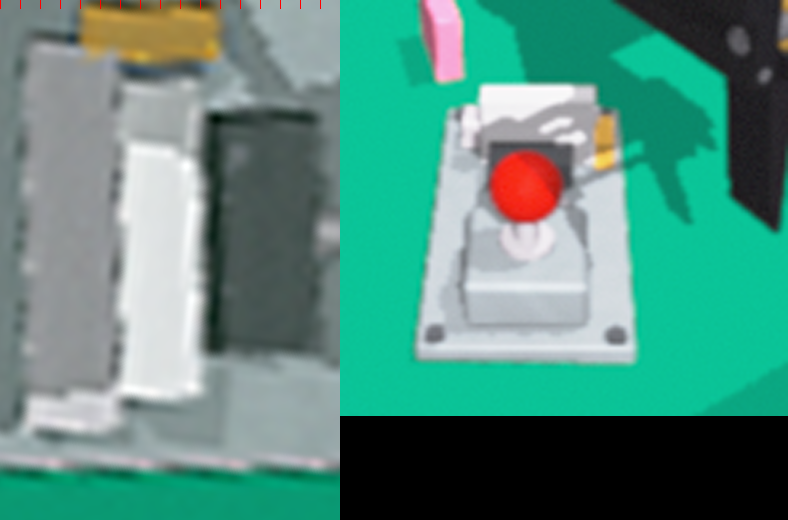

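View pics/t9.png

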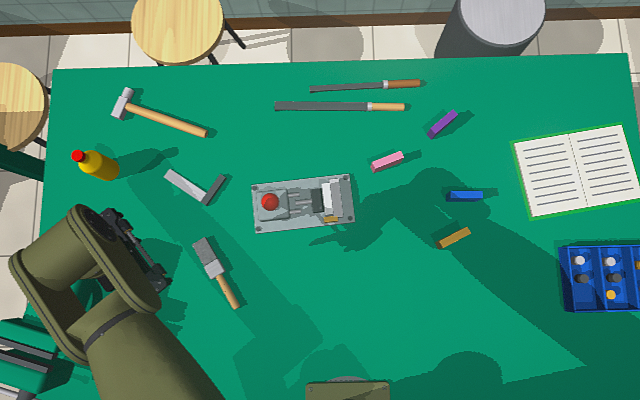

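Run:
```python
from fit import *
from g import cw
import numpy as np
def prof(p,z,y):
    xs=np.arange(-.1,-.02,.0005); u=np.array([proj(p,[*cw(x,y),z]) for x in xs],np.float32)
    v=cv2.remap(np.ascontiguousarray(p["pixels"]).astype(np.float32).mean(-1).astype(np.float32),u[None,:,0],u[None,:,1],cv2.INTER_LINEAR)[0]; return xs,v
for f in("p0","p9"):
    T=pickle.load(open(f+".pkl","rb"))[0]
    xs,v=prof(T,.033,0); V=np.mean([prof(T,.033,y)[1] for y in np.arange(-.02,.021,.0025)],0)
    print(f,[(round(x*1000,1),int(a)) for x,a in zip(xs,V)][20:140:2])
```

```text
p0 [(np.float64(-90.0), 197), (np.float64(-89.0), 197), (np.float64(-88.0), 198), (np.float64(-87.0), 198), (np.float64(-86.0), 198), (np.float64(-85.0), 197), (np.float64(-84.0), 197), (np.float64(-83.0), 197), (np.float64(-82.0), 198), (np.float64(-81.0), 200), (np.float64(-80.0), 202), (np.float64(-79.0), 205), (np.float64(-78.0), 207), (np.float64(-77.0), 201), (np.float64(-76.0), 185), (np.float64(-75.0), 165), (np.float64(-74.0), 151), (np.float64(-73.0), 144), (np.float64(-72.0), 144), (np.float64(-71.0), 150), (np.float64(-70.0), 158), (np.float64(-69.0), 162), (np.float64(-68.0), 162), (np.float64(-67.0), 156), (np.float64(-66.0), 147), (np.float64(-65.0), 137), (np.float64(-64.0), 128), (np.float64(-63.0), 123), (np.float64(-62.0), 120), (np.float64(-61.0), 119), (np.float64(-60.0), 119), (np.float64(-59.0), 120), (np.float64(-58.0), 120), (np.float64(-57.0), 120), (np.float64(-56.0), 120), (np.float64(-55.0), 120), (np.float64(-54.0), 120), (np.float64(-53.0), 121), (np.float64(-52.0), 121), (np.float64(-51.0), 121), (np.float64(-50.0), 122), (np.float64(-49.0), 122), (np.
[... 1292 characters left out ...]
float64(-58.0), 232), (np.float64(-57.0), 226), (np.float64(-56.0), 204), (np.float64(-55.0), 168), (np.float64(-54.0), 129), (np.float64(-53.0), 89), (np.float64(-52.0), 57), (np.float64(-51.0), 43), (np.float64(-50.0), 49), (np.float64(-49.0), 63), (np.float64(-48.0), 74), (np.float64(-47.0), 79), (np.float64(-46.0), 82), (np.float64(-45.0), 83), (np.float64(-44.0), 83), (np.float64(-43.0), 81), (np.float64(-42.0), 80), (np.float64(-41.0), 80), (np.float64(-40.0), 79), (np.float64(-39.0), 78), (np.float64(-38.0), 78), (np.float64(-37.0), 79), (np.float64(-36.0), 79), (np.float64(-35.0), 80), (np.float64(-34.0), 80), (np.float64(-33.0), 80), (np.float64(-32.0), 80), (np.float64(-31.0), 79)]
```

```bash
python3 -c '
from bench import r
print(r.job_done(), r.observe()["time"])'
```

```text
the job is handed in; nothing more can be done
the job is handed in; nothing more can be done
```

I clamped the aluminium blank in the slot, home against the brass stop, and handed the job in at about 22 s of the 72 s allowed; the hand-in gave no verdict.

- **Seating:** I gripped the blank across its 20 mm width, lowered it onto the slot floor and slid it in slowly. It met the stop at about the expected position, with roughly 6 N at the wrist, well under the 30 N limit, and then I let go.
- **Clamping:** I gripped the ball knob once, turned it 2.33 rad clockwise, then released it and moved the arm clear.
- **Last pictures:** The blank's side lies on the fence line, from about -75 to -54.5 mm in clamp x. Its end is at the stop face to about 1 mm, and it stands square. The brass blank, try square and brush look undisturbed in the picture from above, though I did not measure them again.
- **Clamp force:** I could not measure the force directly, so I estimated it two ways:
    - The turning torque, about 0.26 to 0.32 N m near the end against 0.18 free, suggests about 20 N.
    - The starting slot width measured in the first picture (about 32.3 mm) and the angle turned suggest about 17 N.

  The two differ by about 3 N, and the torque readings were noisy. Both lie inside the 12 to 32 N range.

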